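# Stand the toppled slide box back up and fold the keeper over the row

## Task

One slide box in the rack has toppled over and leans on the rack's low lip: with the fingertips push it back upright, close against its two standing neighbours. Then push the rack's hinged keeper bar over and down until it lies flat above the row, with its bent end in front of that box. Only push: do not lift or carry anything, leave the other things on the bench and the two standing boxes where they are, and finish clear of everything.

Things in the scene. Friction and masses are not known exactly. Their poses are not given: they have to be found in the camera images.
- rack: Fixed aluminium rack, 108 mm wide (its x), 160 mm long (its y, along which the row runs). Origin on the bench surface. Its floor is 6 mm above the bench. End plate, 110 mm high, at y = -90 to -82 mm; low lip at y = +58 to +64 mm, its top 42 mm above the bench; side rails 22 mm high at x = 50 to 54 mm either side. Row from the end plate: box_a, box_b, place of the toppled box.
- slot (a point): Point on the rack's floor (6 mm above the bench) at rack y = +7 mm, x = 0: under the centre of the toppled box once it stands in its place against box_b; its outer face is then at about rack y = +25 mm and its centre 55 mm above the bench. Axes as the rack's.
- case: The toppled box: closed grey plastic microscope-slide box, 83 (its x) x 35 thick (y) x 98 mm tall (z), white label on both large faces, about 0.2 kg; origin at its centre. It leans 0.71 rad towards rack +y, lower outer edge on the floor at rack y = +27 mm, resting on the lip. Its outermost edge, overhanging the lip, is at rack y = +91 mm, 80 mm above the bench. Pivots on its lower outer edge; drops upright by itself within 0.34 rad of upright.
- box_a: Standing neighbour next to the end plate (rack y about -64 mm): closed grey plastic microscope-slide box, 83 (its x) x 35 thick (y) x 98 mm tall (z), white label on both large faces, about 0.2 kg; origin at its centre, z up.
- box_b: Standing neighbour in the middle (rack y about -28.5 mm): closed grey plastic microscope-slide box, 83 (its x) x 35 thick (y) x 98 mm tall (z), white label on both large faces, about 0.2 kg; origin at its centre, z up.
- keeper (a joint): Angle of the steel keeper bar on the rack, rad: 0 = flat over the row (its stop, 4 mm above the box tops), 1.57 = upright, more = leaning back away from the row (starts at 1.6 to 2.0, stop at 2.1). Turns in the rack's y-z plane. Stiff hinge: it stays where it is left and must be pushed all the way; 1 to 2 N at its end moves it.
- keeper_hinge (a point): Point on the keeper's hinge axis (which runs along the rack's x), at rack x = 0, y = -86 mm, 120 mm above the bench, on top of the end plate. Axes as the rack's.
- keeper_end (a point): Free end of the keeper, mid-thickness; moves with it. Bar 34 mm wide (centred on rack x = 0), 4 mm thick, 122 mm long from the hinge, running 10 mm off the hinge axis on the boxes' side: flat, its upper face is 112 mm above the bench. The end is bent 16 mm towards the boxes, reaching down to 92 mm above the bench, about 7 mm clear of a box in its place; a box too far out blocks it.
- vial: A small upright jar, 32 mm across, 58 mm tall, near the rack; leave alone. Origin under its centre.
- loupe: A black eye loupe, 38 mm across, 34 mm tall, near the rack; leave alone. Origin under its centre.
- calliper: A flat steel calliper, 150 mm long, on the bench; leave alone. Origin under its bar's middle.
- tweezers: Flat steel tweezers, 120 mm long, on the bench; leave alone. Origin under the middle.
- dish: A low white dish, 90 mm across, 18 mm high; leave alone. Origin under its centre.
- filter_pot: A round grey lidded pot, 60 mm across, 34 mm tall; leave alone. Origin under its centre.
- flat_box: A further slide box lying flat on the bench away from the rack, 98 by 83 by 35 mm; leave alone. Origin under its centre.
Mind the look-alikes: they are no part of the job. What is shaped like the rack but pink is not meant.

How it is judged:
On the way, in this order (a step that is already met when the one before it is completed fails the run):
1. the toppled box stands upright in its place, the keeper still open (angle between case's own z axis and vertical below 0.07 rad and y of case in the frame of rack between -0.004 and 0.013 m and x of case in the frame of rack between -0.015 and 0.015 m and z of case in the frame of rack between 0.05 and 0.06 m and value of joint keeper above 1 rad), for 0.3 s.
2. the keeper lies flat over the row (value of joint keeper below 0.08 rad), for 0.2 s.
At the end, for the whole second after the job is handed in: The three boxes stand upright (within 0.07 rad) and still in the rack, the righted one on the rack's floor with its centre within 15 mm of the rack's middle across and at rack y = -4 to +13 mm (against its neighbour to within about 6 mm), and the keeper is within 0.08 rad of flat (angle between each of case, box_a, box_b's own z axis and vertical below 0.07 rad and y of case in the frame of rack between -0.004 and 0.013 m and x of case in the frame of rack between -0.015 and 0.015 m and z of case in the frame of rack between 0.05 and 0.06 m and linear speed of case below 0.02 m/s and value of joint keeper below 0.08 rad); the robot touches nothing.
It fails at once if the toppled box is lifted (its centre more than 70 mm above the bench) (height (world z) of case above 0.07 m).
It fails at once if a standing box is moved more than 20 mm (distance of any of box_a, box_b from where it was at the start of the episode above 0.02 m).
It fails at once if another thing on the bench is moved more than 20 mm (distance of any of vial, loupe, calliper, tweezers, dish, filter_pot, flat_box from where it was at the start of the episode above 0.02 m).
It also fails if it takes over 61 s, if anything falls off the work surface, if the arm or the gripper's body presses on something with over 40 N, if the wrist force passes 120 N, or if a joint passes its speed limit or range.

## Robot

A 6-joint arm with a two-finger parallel gripper is mounted at the origin on the work surface. World frame = base frame: x ahead of the robot, y to its left, z up, the work surface at z = 0. Lengths are in m, angles in rad, forces in N, time in s.
With the tool pointing down it reaches from about 0.325 to 0.775 m from the base axis. Payload 5.5 kg.
Tool frame: the origin (TCP) lies on the mounting face of the last link; the fingertips stand 173 mm ahead of it and the grasp point (between the pads) lies 155 mm ahead of it; z points along the fingers, y is the line along which they close (so a half turn about z gives the same grasp; the last joint's range is limited). The gripper opens to 85 mm and grips with 20 to 120 N. Pads are 22 mm wide; open, the fingers measure 114 mm over their backs; the gripper's body (76 mm by 85 mm) begins 54 mm behind the grasp point. The pads swing forward as they close: fully open they stand 13 mm farther back than shut.
Start: joints at [-1.224, 0.091, 1.231, -0, 1.82, -0.057], TCP at [0.236, -0.552, 0.405] pointing down, gripper open.
Joint ranges: [-2.87, 2.87], [-0.86, 2.18], [0.17, 2.46], [-1.51, 4.65], [0.06, 2.69], [-2.65, 2.65]. Speed limits (rad/s): [2.57, 2.57, 3.01, 3.14, 3.14, 3.14].

## Interface

Orientations are given as a 3x3 rotation matrix whose columns are the frame's x, y, z axes.
In Python, from bench import manip gives the robot as it stands.
- The arm moves only by the shell command python3 -m crank 'ROWS' [FORCE]. ROWS is JSON, a list of rows, each a list of 3 entries, a list of its own where there are three numbers: the shift along the tool's x, y, z in units of 40 mm (1.0 is 40 mm), then the turn, a rotation vector about the tool's x, y, z in units of 6 degrees (1.0 is 6 degrees), then the opening, from 0 (shut) to 1 (fully open). A call has exactly 5 rows; each row shifts and turns the commanded pose from where the row before left it, along the tool's axes as they then stand; what a row does not reach is not made up. A row lasts 1/8 s, in which the tool goes at most 62.5 mm and 10.7 degrees, less where a joint would pass 70% of its speed; a pose out of reach is approached as far as the arm can. A call is refused whole if a number of a shift passes 1 or a number of a turn 1, either way. A call with a gripper value outside its range is refused whole. The fingers move at their own pace and stop on an object; FORCE is the grip in N (left out, the last holds). Time passes only in rows, so rows that do not move let the fingers close, or fill a call up. It gives the time, the measured TCP pose, the force, the opening and the grip force at its end, in the units of the state.
- manip.sense(): the state, without advancing time (a new reading comes with each control period).
- manip.capture(name): name is "scene" or "top" or "wrist"; returns a dict with "image" (420x560x3 uint8, blue, green, red), "fx", "fy", "cx", "cy" (pixels), "k1" (the pictures are not rectified: a ray, as slopes to the right and down, at radius r is drawn at 1 + k1 r^2 times it, then the intrinsics apply), "R" (3x3) and "t" (3): a world point X has camera coordinates R X + t. Camera axes: x right, y down, z forward; pixel columns grow to the right and rows downward; lengths in m; the calibration is good to about 2 mm. A picture is of the moment at which its call begins. There is no depth.
- manip.hand_in(): hands the job in; it is judged then, once.
Trained networks look in the newest picture that a camera, given by its name, has taken for a name from the list of things; names that differ only in an ending like _2 or _b are one class to them, and where a whole thing is asked for, a point or a joint stands for the part that bears it (a point fixed in the world has none). Each returns a list of dicts, best first, with "score" (0 to 1); they miss things now and then, are a little off and sometimes report something else, mostly with a low value. They report only what shows in the picture. A call takes as long as a camera call. They do not tell look-alikes from the thing itself.
- manip.cut_out(camera, query): "pixels" (420x560 bool, what is visible of it) and "location" ([column, row] in pixels, amid what is visible of it).
- manip.place_of(camera, query): "location" ([column, row] in pixels: a listed point, or the origin of a listed thing).
The state is a dict: "time_s": time; "qpos": joint angles; "dq": joint speeds; "tau": joint torques, N m; "ee_pos": TCP position; "orientation": TCP orientation; "ft_force": force on the tool from outside, world axes, zero at the start; "wrist_torque": the same for the moment, N m; "finger_gap": finger opening in m; "grasp_force": force on a finger pad.
Only numpy, scipy, OpenCV 4.12 (cv2) and the standard library are available. Lean on these libraries where they do the work, as an engineer would, in place of code of your own. Each camera call takes 0.05 s, during which the arm holds its last target. There are 200 camera calls.

## Working session

There is one attempt and no reset: what is moved stays moved. The work goes in short steps, Python scripts to look and compute and a shell command to move; the robot and the scene stay as the last step left them, time stands still between calls to the robot, and variables do not carry over. Pictures are saved under pics/ and viewed, at most 10 in all, crops included, and the job is handed in when it is done.

```bash
mkdir -p pics; ls
python3 - <<'E'
from bench import manip
import cv2,numpy as np
s=manip.sense();print(s['time_s'],s['ee_pos'],s['orientation'],s['finger_gap'])
for n in ['scene','top']:
    c=manip.capture(n);cv2.imwrite(f'pics/{n}0.png',c['image'])
    print(n,c['fx'],c['cx'],c['cy'],c['k1'],np.round(c['R'],3).tolist(),c['t'])
    for q in ['rack','case','keeper','keeper_hinge','keeper_end','slot','box_a','vial','loupe','calliper','tweezers','dish','filter_pot','flat_box']:
        print(q,[(np.round(d['location']).tolist(),round(d['score'],2)) for d in manip.place_of(n,q)[:4]] if q!='keeper' else '')
E
```

```text
pics
0.0 [ 0.23576501 -0.55178539  0.4035479 ] [[ 9.19576370e-01  3.92910740e-01 -6.70977452e-04]
 [ 3.92911299e-01 -9.19574533e-01  1.84104538e-03]
 [ 1.06352727e-04 -1.95661645e-03 -9.99998080e-01]] 0.08541035075072995
scene 414.279994003261 285.04810935509613 208.48114722759664 -0.056821966654498915 [[-0.847, 0.531, -0.0], [0.399, 0.636, -0.66], [-0.351, -0.559, -0.751]] [ 0.43461814 -0.12675509  1.25265421]
rack [([295.0, 277.0], 0.95), ([224.0, 218.0], 0.71)]
case [([313.0, 272.0], 0.62)]
keeper 
keeper_hinge [([262.0, 228.0], 0.85), ([191.0, 176.0], 0.8)]
keeper_end [([259.0, 192.0], 0.85), ([231.0, 195.0], 0.81)]
slot [([295.0, 275.0], 0.72), ([232.0, 217.0], 0.59)]
box_a [([284.0, 261.0], 0.77), ([271.0, 252.0], 0.69)]
vial [([278.0, 312.0], 0.68), ([260.0, 192.0], 0.21)]
loupe [([314.0, 248.0], 0.71), ([396.0, 383.0], 0.25)]
calliper [([457.0, 316.0], 0.59), ([259.0, 192.0], 0.43), ([295.0, 274.0], 0.38), ([258.0, 132.0], 0.38)]
tweezers [([259.0, 134.0], 0.61)]
dish [([180.0, 159.0], 0.73), ([292.0, 276.0], 0.42), ([276.0, 312.0], 0.18)]
filter_pot [([394.0, 386.0], 0.66)]

[... 191 characters left out ...]
0663248  0.53598153  1.31689346]
rack [([252.0, 211.0], 0.59)]
case [([237.0, 212.0], 0.64)]
keeper 
keeper_hinge [([352.0, 175.0], 0.8), ([250.0, 209.0], 0.66)]
keeper_end [([318.0, 196.0], 0.69), ([275.0, 189.0], 0.6)]
slot [([323.0, 199.0], 0.9), ([252.0, 212.0], 0.59), ([252.0, 212.0], 0.39)]
box_a [([254.0, 203.0], 0.62), ([266.0, 200.0], 0.55)]
vial [([233.0, 181.0], 0.41)]
loupe [([161.0, 280.0], 0.61), ([264.0, 234.0], 0.41), ([250.0, 213.0], 0.28), ([253.0, 213.0], 0.21)]
calliper [([161.0, 281.0], 0.58)]
tweezers [([401.0, 273.0], 0.57), ([197.0, 160.0], 0.49)]
dish [([407.0, 190.0], 0.65)]
filter_pot [([152.0, 221.0], 0.6), ([275.0, 192.0], 0.26)]
flat_box [([195.0, 161.0], 0.88)]
```

Run:
```python
import cv2
a=cv2.imread('pics/scene0.png');b=cv2.imread('pics/top0.png')
cv2.imwrite('pics/s1.png',cv2.resize(a[130:400,160:480],None,fx=2.5,fy=2.2))
cv2.imwrite('pics/t1.png',cv2.resize(b[120:320,130:430],None,fx=2.6,fy=2.6))
```

```text
(no output)
```

View pics/s1.png

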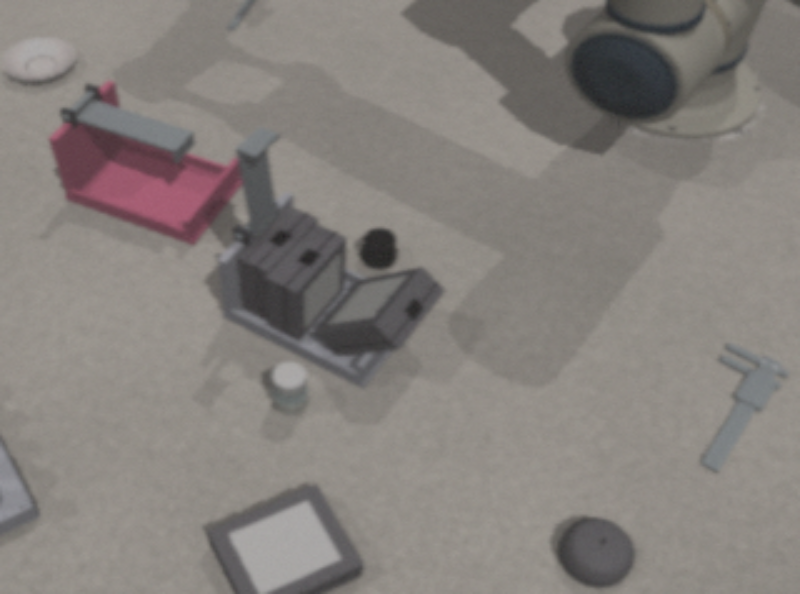

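View pics/t1.png

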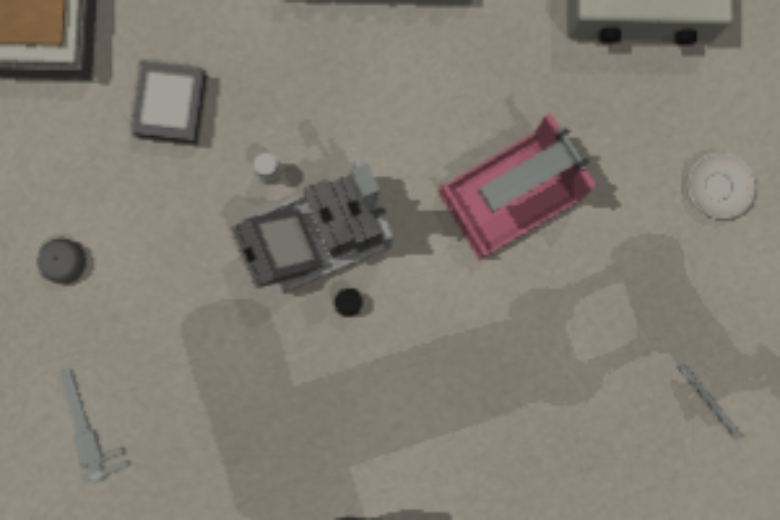

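The top view shows the grey rack at crop (310,235), with the case leaning to the left, roughly world +y. The keeper stands up at (365,185), the vial is at (265,165) and the loupe at (348,300). The pink look-alike is at (520,190). Next I fit the rack pose.

```bash
cat > h.py <<'E'
from bench import manip
import numpy as np, cv2
from scipy.optimize import least_squares
from scipy.spatial.transform import Rotation as Ro
def proj(c,X):
    k=c['k1'];p=np.atleast_2d(X)@np.array(c['R']).T+c['t'];s=p[:,:2]/p[:,2:]
    s=s*(1+k*(s**2).sum(1,keepdims=True))
    return s*[c['fx'],c['fy']]+[c['cx'],c['cy']]
def ray(c,u):
    m=(np.array(u)-[c['cx'],c['cy']])/[c['fx'],c['fy']];s=m.copy()
    for _ in range(20): s=m/(1+c['k1']*(s@s))
    R=np.array(c['R']);return -R.T@c['t'],R.T@np.r_[s,1]
def atz(c,u,z):
    o,d=ray(c,u);return o+d*(z-o[2])/d[2]
def W(p,L): # rack->world
    c,s=np.cos(p[2]),np.sin(p[2]);L=np.atleast_2d(L)
    return np.c_[p[0]+c*L[:,0]-s*L[:,1],p[1]+s*L[:,0]+c*L[:,1],L[:,2]]
def kend(a): # along, offset
    l,o=.122,-.010   # flat: y=-.086+.122, z=.110
    return [0,-.086+l*np.cos(a)-o*np.sin(a),.120+l*np.sin(a)+o*np.cos(a)]
E
python3 - <<'E'
from h import *
s=manip.capture('scene');t=manip.capture('top')
T=lambda x,y:[130+x/2.6,120+y/2.6]
S=lambda x,y:[160+x/2.5,130+y/2.2]
ob=[(s,[0,0,0],[295,277]),(s,[0,-.086,.12],[262,228]),(s,[0,.007,.006],[295,275]),(t,[0,0,0],[252,211]),(t,[0,0.007,0.006],[252,212]),
(t,[.0415,.091,.08],T(235,230)),(t,[-.0415,.091,.08],T(260,287)),
(s,[-.0415,.091,.08],S(442,290)),(s,[.0415,.091,.08],S(400,348)),
(t,[.0415,-.0815,.104],T(350,178)),(t,[.0415,-.011,.104],T(305,187)),(t,[-.0415,-.011,.104],T(340,255)),(t,[-.0415,-.0815,.104],T(388,240)),
(s,[.054,.064,.022],S(363,385))]
ko=[(s,[259,192]),(t,[275,189])]
def f(p): 
    r=[(proj(c,W(p,L))[0]-u) for c,L,u in ob]+[proj(c,W(p,kend(p[3])))[0]-u for c,u in ko]
    return np.concatenate(r)
q=least_squares(f,[.6,0,.3,1.8],loss='soft_l1')
print(q.x);print(np.round(f(q.x).reshape(-1,2),1).tolist())
p=q.x
for n,u,z in [('vial',[278,312],0),('loupe',[314,248],0)]: print(n,atz(s,u,z))
print('vial top',atz(t,T(264,162),.058),'loupe top',atz(t,T(348,302),.034))
print('pinkcorner',atz(t,T(443,190),.04), atz(t,T(485,255),.03))
E
```

```text
[0.55281722 0.10165259 0.43400731 1.6658446 ]
[[-1.6, -3.1], [0.3, -0.2], [0.9, -1.1], [-1.1, 0.1], [-3.1, -0.4], [-1.6, -1.3], [-1.5, 0.1], [1.1, -1.5], [-0.5, -0.9], [2.7, -3.4], [-0.2, 1.7], [-3.5, -0.9], [-1.7, -3.8], [-0.5, -6.1], [0.2, -1.7], [-0.8, -1.3]]
vial [0.63725339 0.16818396 0.        ]
loupe [0.46657694 0.06463442 0.        ]
vial top [0.64014429 0.16578513 0.058     ] loupe top [0.46463942 0.05335099 0.034     ]
pinkcorner [ 0.61316995 -0.06599351  0.04      ] [ 0.53069434 -0.12279677  0.03      ]
```

```bash
python3 -m crank '[[[0.68,-0.75,0],[0,0,0],0.5],[[0.68,-0.75,0],[0,0,0],0.5],[[0.68,-0.75,0],[0,0,0],0.5],[[0.68,-0.75,0],[0,0,0],0.5],[[0.68,-0.75,0],[0,0,0],0.5]]'
python3 -m crank '[[[0.68,-0.75,0],[0,0,0],0.5],[[0.68,-0.75,0],[0,0,0],0.5],[[0.68,-0.75,0],[0,0,0],0.5],[[0.68,-0.75,0],[0,0,0],0.5],[[0.68,-0.75,0],[0,0,0],0.5]]'
python3 -m crank '[[[0.68,-0.75,0],[0,0,0],0.5],[[0.68,-0.75,0],[0,0,0],0.5],[[0.68,-0.75,0],[0,0,0],0.5],[[0.68,-0.75,0],[0,0,0],0.5],[[0.68,-0.75,0],[0,0,0],0.5]]'
python3 -m crank '[[[0.68,-0.75,0],[0,0,0],0.5],[[0.68,-0.75,0],[0,0,0],0.5],[[0.68,-0.75,0],[0,0,0],0.5],[[0.68,-0.75,0],[0,0,0],0.5],[[0.68,-0.75,0],[0,0,0],0.5]]'
python3 -m crank '[[[0,0,0],[0,0,0.98],0.5],[[0,0,0],[0,0,0.98],0.5],[[0,0,0],[0,0,0.98],0.5],[[0,0,0],[0,0,0.98],0.5],[[0,0,0],[0,0,0.98],0.5]]'
python3 -m crank '[[[0,0,0],[0,0,0.98],0.5],[[0,0,0],[0,0,0.98],0.5],[[0,0,0],[0,0,0.98],0.5],[[0,0,0],[0,0,0.98],0.5],[[0,0,0],[0,0,0.98],0.5]]'
python3 -m crank '[[[0,0,0],[0,0,0.98],0.5],[[0,0,0],[0,0,0.98],0.5],[[0,0,0],[0,0,0.98],0.5],[[0,0,0],[0,0,0.98],0.5],[[0,0,0],[0,0,0.98],0.5]]'
python3 - <<'E'
from h import *
w=manip.capture('wrist');cv2.imwrite('pics/w1.png',w['image'])
s=manip.sense();print(s['time_s'],s['ee_pos'],s['orientation'],s['finger_gap'],s['qpos'],s['ft_force'])
p=[.5528,.1017,.434]
L=[[x,y,z] for x in(-.054,.054) for y,z in((.064,.022),(-.09,.11))]+[[x,.091,.08] for x in(-.0415,.0415)]+[[x,y,.104] for x in(-.0415,.0415) for y in (-.011,-.0815)]
print(np.round(proj(w,W(p,L))).tolist())
E
```

```text
time_s: 2.12
ee_pos: [0.3021, -0.3591, 0.4048]
orientation: [[0.92, 0.393, 0.0], [0.393, -0.92, -0.0], [0.0, 0.0, -1.0]]
ft_force: [0.4, -0.8, 0.1]
finger_gap: 0.0426
grasp_force: 0.0
time_s: 2.75
ee_pos: [0.3681, -0.1677, 0.4049]
orientation: [[0.92, 0.393, 0.001], [0.393, -0.92, -0.0], [0.001, 0.001, -1.0]]
ft_force: [1.2, -0.0, 0.6]
finger_gap: 0.0426
grasp_force: 0.0
time_s: 3.38
ee_pos: [0.4343, 0.0237, 0.4049]
orientation: [[0.92, 0.393, 0.001], [0.393, -0.92, -0.0], [0.001, 0.0, -1.0]]
ft_force: [0.7, 0.8, -0.1]
finger_gap: 0.0426
grasp_force: 0.0
time_s: 4.0
ee_pos: [0.5005, 0.2151, 0.4048]
orientation: [[0.92, 0.393, 0.0], [0.393, -0.92, 0.0], [0.0, 0.0, -1.0]]
ft_force: [-0.3, -0.3, 0.2]
finger_gap: 0.0426
grasp_force: 0.0
time_s: 4.62
ee_pos: [0.5002, 0.2137, 0.4047]
orientation: [[0.994, -0.112, 0.0], [-0.112, -0.994, 0.0], [0.0, -0.0, -1.0]]
ft_force: [-0.3, -0.7, 0.0]
finger_gap: 0.0426
grasp_force: 0.0
time_s: 5.25
ee_pos: [0.5002, 0.2137, 0.4048]
orientation: [[0.81, -0.586, 0.0], [-0.586, -0.81, 0.0], [0.0, -0.0, -1.0]]
ft_force: [-0.5, 0.2, -0.6]
finger_gap: 0.0424
grasp_force: 0.0
time_s: 5.88
ee_pos: [0.5233, 0.0919, 0.4002]
orientation: [[0.567, -0.824, -0.009], [-0.822, -0.566, 0.059], [-0.054, -0.026, -0.998]]
ft_force: [0.3, 0.1, 0.7]
finger_gap: 0.0428
grasp_force: 0.0
5.925 [0.52359828 0.08894695 0.39990429] [[ 0.56234538 -0.82684687 -0.00958737]
 [-0.82522946 -0.56190708  0.05706809]
 [-0.05257379 -0.0241802  -0.99832425]] 0.042499393028996524 [ 0.08598922 -0.0952395   1.42572064  0.05948466  1.81535384  2.64434177] [ 1.06495704 -1.64463499  0.13531873]
[[301.0, 230.0], [351.0, 59.0], [193.0, 212.0], [183.0, 29.0], [283.0, 281.0], [188.0, 265.0], [308.0, 172.0], [328.0, 69.0], [192.0, 153.0], [203.0, 47.0]]
```

View pics/w1.png

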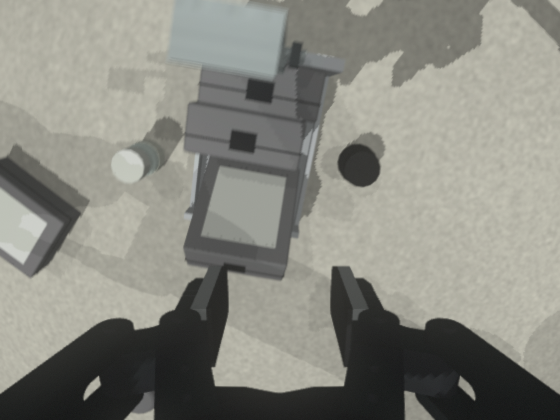

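The wrist view agrees with the fitted pose: case outer corners are at about (283,278) and (187,264), against predicted (283,281) and (188,265). Joint 6 hit its limit, though, so I turn the other way round, which gives the same pushing face.

```bash
python3 -m crank '[[[-0.9,0,0],[0,0,0],0.5],[[-0.9,0,0],[0,0,0],0.5],[[-0.9,0,0],[0,0,0],0.5],[[0,0,0],[0,0,-0.98],0.5],[[0,0,0],[0,0,-0.98],0.5]]'
for i in 1 2 3 4 5; do python3 -m crank '[[[0,0,0],[0,0,-0.98],0.5],[[0,0,0],[0,0,-0.98],0.5],[[0,0,0],[0,0,-0.98],0.5],[[0,0,0],[0,0,-0.98],0.5],[[0,0,0],[0,0,-0.98],0.5]]' | head -3; done
python3 - <<'E'
from h import *
s=manip.sense();print(s['time_s'],s['qpos'],s['ft_force'])
p=[.5528,.1017,.434];R=s['orientation']
Rt=np.c_[W(p,[0,1,0])[0]-W(p,[0,0,0])[0],W(p,[-1,0,0])[0]-W(p,[0,0,0])[0],[0,0,-1]];
print(Rt,np.linalg.det(Rt));print('rot units',Ro.from_matrix(R.T@Rt).as_rotvec(degrees=True)/6)
print(s['ee_pos'],'target',W(p,[0,.13,0]))
E
```

```text
time_s: 6.55
ee_pos: [0.4678, 0.1238, 0.403]
orientation: [[0.775, -0.632, -0.013], [-0.629, -0.773, 0.087], [-0.065, -0.059, -0.996]]
ft_force: [-1.0, -0.0, -0.9]
finger_gap: 0.0425
grasp_force: 0.0
time_s: 7.18
ee_pos: [0.4681, 0.1237, 0.4028]
orientation: [[0.985, -0.171, -0.013], [-0.169, -0.982, 0.087], [-0.028, -0.083, -0.996]]
time_s: 7.8
ee_pos: [0.4681, 0.1237, 0.4028]
orientation: [[0.942, 0.335, -0.013], [0.335, -0.938, 0.087], [0.017, -0.086, -0.996]]
time_s: 8.43
ee_pos: [0.4681, 0.1237, 0.4028]
orientation: [[0.656, 0.754, -0.013], [0.752, -0.653, 0.087], [0.057, -0.067, -0.996]]
time_s: 9.05
ee_pos: [0.4681, 0.1237, 0.4028]
orientation: [[0.202, 0.979, -0.013], [0.976, -0.2, 0.087], [0.082, -0.03, -0.996]]
time_s: 9.68
ee_pos: [0.4681, 0.1237, 0.4028]
orientation: [[-0.305, 0.952, -0.013], [0.948, 0.305, 0.087], [0.087, 0.014, -0.996]]
9.675 [ 0.15765226 -0.22496022  1.53741927  0.09073067  1.82761329 -0.12995721] [-0.03283903  0.06520205  0.04223244]
[[-0.42050332 -0.907291    0.        ]
 [ 0.907291   -0.42050332  0.        ]
 [ 0.          0.         -1.        ]] -1.0Traceback (most recent call last):
  File "<stdin>", line 5, in <module>
  File "scipy/spatial/transform/_rotation.pyx", line 1143, in scipy.spatial.transform._rotation.Rotation.from_matrix
ValueError: Non-positive determinant (left-handed or null coordinate frame) in rotation matrix 0: [[ 0.98876386 -0.12189367 -0.08653296]
 [-0.1235357  -0.99224332 -0.01386125]
 [ 0.08417215 -0.02439541  0.99615255]].
```

```bash
cat >> h.py <<'E'
P=[.5528,.1017,.434]
Rt=np.c_[W([0,0,P[2]],[0,1,0])[0],W([0,0,P[2]],[1,0,0])[0],[0,0,-1]]
def go(x,y,z):
    s=manip.sense();R=np.array(s['orientation']);e=np.array(s['ee_pos'])
    L=(e[:2]-P[:2])@W([0,0,P[2]],[[1,0,0],[0,1,0]])[:,:2].T
    print('t',s['time_s'],'tcp rack',np.round(L*1e3,1),round(e[2]*1e3,1),'F',np.round(s['ft_force'],1),'q',np.round(s['qpos'],2))
    print('rot units',np.round(Ro.from_matrix(R.T@Rt).as_rotvec(degrees=True)/6,2),'shift units after rot',np.round(Rt.T@(W(P,[x,y,z])[0]-e)/.04,2))
E
python3 -c "
from h import *
go(0,.13,.30)"
```

```text
t 9.675 tcp rack [-67.6  55.6] 402.8 F [-0.   0.1  0. ] q [ 0.16 -0.22  1.54  0.09  1.83 -0.13]
rot units [ 0.18 -0.82 -1.18] shift units after rot [1.86 1.69 2.57]
```

```bash
python3 -m crank '[[[0,0,0],[0.09,-0.41,-0.59],0.5],[[0,0,0],[0.09,-0.41,-0.59],0.5],[[0.62,0.56,0],[0,0,0],0.5],[[0.62,0.56,0],[0,0,0],0.5],[[0.62,0.56,0],[0,0,0],0.5]]' | head -1
python3 -m crank '[[[0,0,0.8],[0,0,0],0.5],[[0,0,0.8],[0,0,0],0.5],[[0,0,0.8],[0,0,0],0.5],[[0,0,0],[0,0,0],0.5],[[0,0,0],[0,0,0],0.5]]' | head -1
python3 - <<'E'
from h import *
go(0,.13,.226)
t=manip.capture('scene');cv2.imwrite('pics/t2.png',cv2.resize(t['image'][150:350,200:440],None,fx=3,fy=3))
s=manip.sense();print(proj(t,s['ee_pos']+np.array(s['orientation'])[:,2]*.173))
E
```

```text
time_s: 10.3
time_s: 10.92
t 10.925 tcp rack [  0.  129.7] 308.2 F [ 0.9 -0.2  0.8] q [ 0.35 -0.06  1.55 -0.    1.65 -0.08]
rot units [ 0.02  0.   -0.03] shift units after rot [ 0.01 -0.    2.06]
[[347.33413994 267.75853323]]
```

View pics/t2.png

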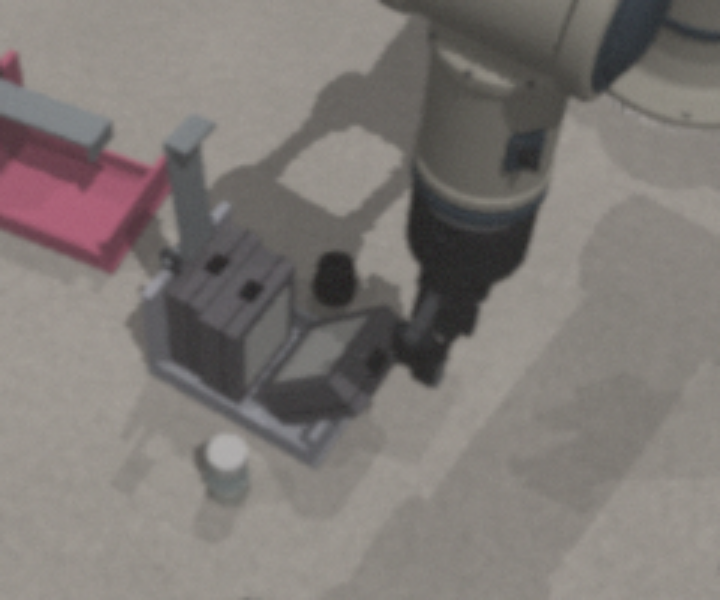

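Fingertips at crop (430,365) are just outside the case's outer edge, with the case and keeper as expected. Next I lower and push.

```bash
python3 -m crank '[[[0,0,0.7],[0,0,0],0.5],[[0,0,0.7],[0,0,0],0.5],[[0,0,0.6],[0,0,0],0.5],[[-0.2,0,0],[0,0,0],0.5],[[-0.2,0,0],[0,0,0],0.5]]'
python3 -m crank '[[[-0.2,0,0],[0,0,0],0.5],[[-0.2,0,0],[0,0,0],0.5],[[-0.15,0,0],[0,0,0],0.5],[[-0.15,0,0],[0,0,0],0.5],[[-0.15,0,0],[0,0,0],0.5]]'
python3 -m crank '[[[-0.15,0,0],[0,0,0],0.5],[[-0.15,0,0],[0,0,0],0.5],[[-0.15,0,0],[0,0,0],0.5],[[-0.15,0,0],[0,0,0],0.5],[[-0.1,0,0],[0,0,0],0.5]]'
python3 -c "
from h import *
go(0,.038,.226)
t=manip.capture('scene');cv2.imwrite('pics/t3.png',cv2.resize(t['image'][170:330,200:400],None,fx=3.5,fy=3.5))"
```

```text
time_s: 11.6
ee_pos: [0.5056, 0.2044, 0.2289]
orientation: [[-0.418, 0.909, 0.003], [0.909, 0.418, 0.001], [-0.001, 0.003, -1.0]]
ft_force: [0.2, -0.3, -0.4]
finger_gap: 0.0424
grasp_force: 0.0
time_s: 12.22
ee_pos: [0.5191, 0.174, 0.2279]
orientation: [[-0.418, 0.909, 0.0], [0.909, 0.418, 0.002], [0.001, 0.001, -1.0]]
ft_force: [-5.7, 2.3, 12.2]
finger_gap: 0.0427
grasp_force: 0.1
time_s: 12.85
ee_pos: [0.5324, 0.1488, 0.2318]
orientation: [[-0.418, 0.908, 0.01], [0.908, 0.418, 0.003], [-0.002, 0.01, -1.0]]
ft_force: [1.2, 2.0, 14.6]
finger_gap: 0.0425
grasp_force: 0.0
t 12.85 tcp rack [ 1.3 51.3] 231.8 F [ 1.2  2.  14.6] q [ 0.21 -0.    1.64  0.    1.5  -0.22]
rot units [ 0.1   0.02 -0.03] shift units after rot [-0.33 -0.03  0.14]
```

View pics/t3.png

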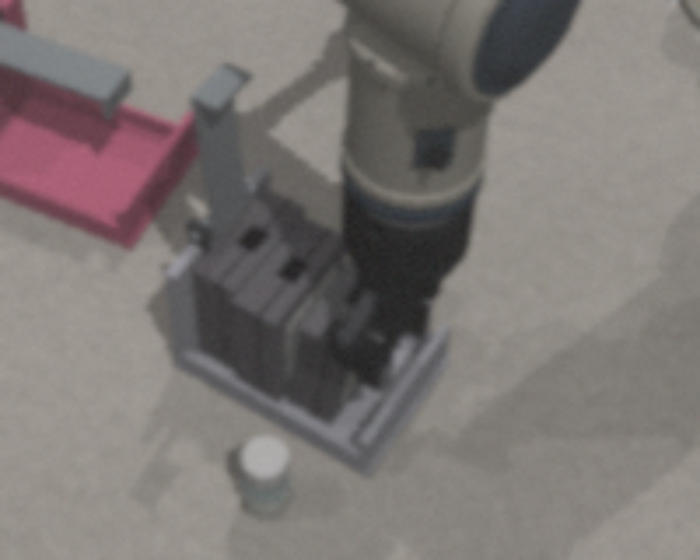

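The case is nearly upright, but the gripper's linkage seems to be resting on its top edge (14 N upward). I back off, raise a little, and push again higher up.

```bash
python3 -m crank '[[[0.3,0,0],[0,0,0],0.5],[[0.3,0,0],[0,0,0],0.5],[[0,0,-0.4],[0.05,0,0],0.5],[[0,0,0],[0,0,0],0.5],[[0,0,0],[0,0,0],0.5]]'
python3 -c "
from h import *
go(0,.038,.245)
t=manip.capture('scene');cv2.imwrite('pics/t4.png',cv2.resize(t['image'][170:330,200:400],None,fx=3.5,fy=3.5))"
```

```text
time_s: 13.52
ee_pos: [0.5208, 0.17, 0.2428]
orientation: [[-0.417, 0.909, -0.004], [0.909, 0.417, -0.002], [-0.0, -0.005, -1.0]]
ft_force: [-0.6, 0.0, -0.7]
finger_gap: 0.0426
grasp_force: 0.0
t 13.525 tcp rack [-0.3 75.4] 242.8 F [-0.6  0.  -0.7] q [ 0.25 -0.02  1.63 -0.    1.53 -0.18]
rot units [-0.05  0.   -0.03] shift units after rot [-0.94  0.01 -0.05]
```

View pics/t4.png

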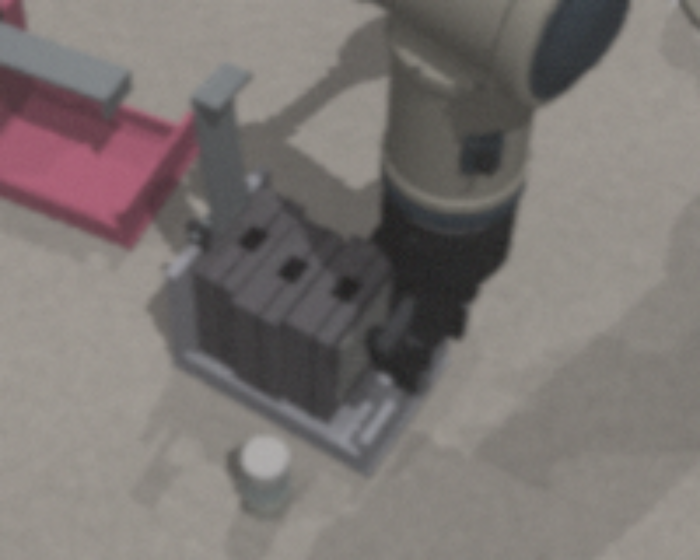

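The three boxes now stand in a row, the case at crop (345,320). Next I press it gently home.

```bash
python3 -m crank '[[[-0.2,0,0],[0,0,0],0.5],[[-0.2,0,0],[0,0,0],0.5],[[-0.15,0,0],[0,0,0],0.5],[[-0.1,0,0],[0,0,0],0.5],[[-0.1,0,0],[0,0,0],0.5]]' | grep -E 'pos|force'
python3 -m crank '[[[-0.1,0,0],[0,0,0],0.5],[[-0.05,0,0],[0,0,0],0.5],[[0,0,0],[0,0,0],0.5],[[0,0,0],[0,0,0],0.5],[[0,0,0],[0,0,0],0.5]]'| grep -E 'pos|force'
python3 -c "
from h import *
go(0,.036,.245)"
```

```text
ee_pos: [0.5333, 0.1426, 0.2426]
ft_force: [-0.2, -0.1, -0.4]
grasp_force: 0.0
ee_pos: [0.5357, 0.1376, 0.2426]
ft_force: [-0.1, -0.2, 0.5]
grasp_force: 0.0
t 14.825 tcp rack [-0.5 39.8] 242.6 F [-0.1 -0.2  0.5] q [ 0.19 -0.    1.62 -0.    1.53 -0.24]
rot units [-0.05 -0.   -0.03] shift units after rot [-0.09  0.01 -0.06]
```

```bash
python3 -m crank '[[[-0.05,0,0],[0,0,0],0.5],[[-0.05,0,0],[0,0,0],0.5],[[0,0,0],[0,0,0],0.5],[[0,0,0],[0,0,0],0.5],[[0,0,0],[0,0,0],0.5]]' | grep -E 'pos|force'
python3 -m crank '[[[-0.05,0,0],[0,0,0],0.5],[[-0.05,0,0],[0,0,0],0.5],[[0,0,0],[0,0,0],0.5],[[0,0,0],[0,0,0],0.5],[[0,0,0],[0,0,0],0.5]]'| grep -E 'pos|force'
python3 -c "
from h import *
go(0,.036,.245)"
```

```text
ee_pos: [0.5371, 0.1345, 0.2427]
ft_force: [-1.0, 4.9, 0.7]
grasp_force: 2.6
ee_pos: [0.5377, 0.1334, 0.2427]
ft_force: [-8.8, 16.6, 4.7]
grasp_force: 9.4
t 16.075 tcp rack [-0.4 35.1] 242.7 F [-8.8 16.6  4.7] q [ 0.18  0.    1.61  0.01  1.54 -0.25]
rot units [-0.06 -0.09 -0.01] shift units after rot [ 0.02  0.01 -0.06]
```

```bash
python3 -m crank '[[[0.5,0,0],[0,0,0],0.5],[[0.5,0,0],[0,0,0],0.5],[[0,0,-0.8],[0,0,0],0],[[0,0,-0.9],[0,0,0],0],[[0,0,-0.9],[0,0,0],0]]' | grep -E 'pos|force'
python3 -m crank '[[[0,0,-0.9],[0,0,0],0],[[0,0,-0.9],[0,0,0],0],[[0,0,-0.9],[0,0,0],0],[[0,0,0],[0,0,0],0],[[0,0,0],[0,0,0],0]]'| grep -E 'pos|force|gap'
python3 - <<'E'
from h import *
go(0,-.15,.45)
s=manip.capture('scene');us=manip.place_of('scene','keeper_end');uc=manip.place_of('scene','case')
t=manip.capture('top');ut=manip.place_of('top','keeper_end')
cv2.imwrite('pics/t5.png',cv2.resize(s['image'][170:330,200:400],None,fx=3.5,fy=3.5))
for c,us in ((s,us),(t,ut)):
  print([(np.round(d['location']),round(d['score'],2)) for d in us[:3]])
  for a in (1.6,1.67,1.75,1.85,1.95): print(a,np.round(proj(c,W(P,kend(a)))))
print([d['location'] for d in uc],proj(s,W(P,[0,.007,.055])))
L=[[x,y,.104] for x in(-.0415,.0415) for y in (.025,-.0105,-.0815)]
print('top corners in crop',np.round((proj(s,W(P,L))-[200,170])*3.5).tolist())
E
```

```text
ee_pos: [0.5225, 0.1673, 0.3476]
ft_force: [0.2, 1.0, 0.7]
grasp_force: 0.0
ee_pos: [0.5233, 0.1673, 0.4539]
ft_force: [-0.5, 0.3, -0.4]
finger_gap: 0.0002
grasp_force: 0.0
t 17.325 tcp rack [ 0.8 72. ] 453.9 F [-0.5  0.3 -0.4] q [ 0.25 -0.03  1.26 -0.    1.91 -0.18]
rot units [-0.06  0.   -0.03] shift units after rot [-5.55 -0.02  0.1 ]
[(array([257., 193.]), 0.91), (array([234., 193.]), 0.68)]
1.6 [[262. 192.]]
1.67 [[259. 190.]]
1.75 [[255. 189.]]
1.85 [[250. 187.]]
1.95 [[246. 186.]]
[(array([320., 197.]), 0.74), (array([275., 191.]), 0.52)]
1.6 [[272. 189.]]
1.67 [[274. 188.]]
1.75 [[277. 186.]]
1.85 [[281. 185.]]
1.95 [[285. 183.]]
[[296.4, 263.3]] [[296.3399983  262.50121495]]
top corners in crop [[396.0, 249.0], [350.0, 225.0], [260.0, 180.0], [328.0, 340.0], [280.0, 314.0], [188.0, 263.0]]
```

View pics/t5.png

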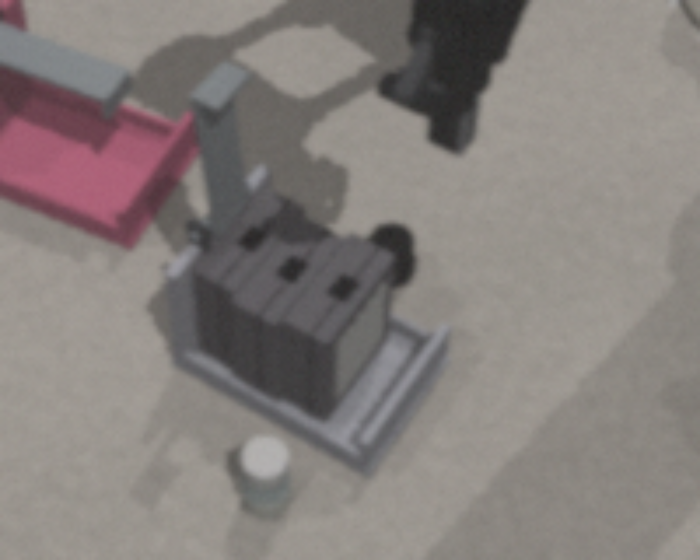

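The three boxes stand aligned, with the case's top corners at about (396,249) and (328,340) as predicted. The keeper is at about 1.69 rad. Next I go over and behind it.

```bash
python3 -m crank '[[[-0.8,0,0],[0.03,0,0],0],[[-0.8,0,0],[0.03,0,0],0],[[-0.8,0,0],[0,0,0],0],[[-0.8,0,0],[0,0,0],0],[[-0.8,0,0],[0,0,0],0]]' | grep -E 'pos|force'
python3 -m crank '[[[-0.8,0,0],[0,0,0],0],[[-0.75,0,0],[0,0,0],0],[[0,0,0.6],[0,0,0],0],[[0,0,0.7],[0,0,0],0],[[0,0,0.7],[0,0,0],0]]'| grep -E 'pos|force|gap'
python3 - <<'E'
from h import *
go(0,-.12,.375)
for a in np.arange(1.6,-.11,-.1):
    l=.095 ; n=np.array([-np.sin(a),np.cos(a)])  # outward from back face
    f=np.array([-.086,.120])+l*np.array([np.cos(a),np.sin(a)])-.008*n
    print(round(a,2),np.round(f*1e3,1),'TCPz',round(f[1]*1e3+173,1))
E
```

```text
ee_pos: [0.5906, 0.0206, 0.4539]
ft_force: [-0.3, -0.0, 1.1]
grasp_force: 0.0
ee_pos: [0.6152, -0.0353, 0.3731]
ft_force: [-0.8, 0.3, 0.1]
finger_gap: -0.0001
grasp_force: 0.0
t 18.825 tcp rack [  -1.  -150.6] 373.1 F [-0.8  0.3  0.1] q [-0.11  0.14  1.24 -0.01  1.78 -0.54]
rot units [-0.12 -0.   -0.03] shift units after rot [ 0.76  0.03 -0.05]
1.6 [-80.8 215.2] TCPz 388.2
1.5 [-71.3 214.2] TCPz 387.2
1.4 [-62.  212.3] TCPz 385.3
1.3 [-52.9 209.4] TCPz 382.4
1.2 [-44.1 205.6] TCPz 378.6
1.1 [-35.8 201. ] TCPz 374.0
1.0 [-27.9 195.6] TCPz 368.6
0.9 [-20.7 189.4] TCPz 362.4
0.8 [-14.1 182.6] TCPz 355.6
0.7 [ -8.2 175.1] TCPz 348.1
0.6 [ -3.1 167. ] TCPz 340.0
0.5 [  1.2 158.5] TCPz 331.5
0.4 [  4.6 149.6] TCPz 322.6
0.3 [  7.1 140.4] TCPz 313.4
0.2 [  8.7 131. ] TCPz 304.0
0.1 [  9.3 121.5] TCPz 294.5
-0.0 [  9. 112.] TCPz 285.0
-0.1 [  7.7 102.6] TCPz 275.6
```

```bash
python3 -m crank '[[[0.5,0,0],[0.06,0,0],0],[[0.5,0,0],[0.06,0,0],0],[[0.3,0,0],[0,0,0],0],[[0.3,0,0],[0,0,0],0],[[0.3,0,0],[0,0,0],0]]' | grep -E 'pos|force'
python3 -m crank '[[[0.25,0,0],[0,0,0],0],[[0.25,0,0],[0,0,0],0],[[0.2,0,0],[0,0,0],0],[[0,0,0],[0,0,0],0],[[0,0,0],[0,0,0],0]]'| grep -E 'pos|force|gap'
python3 - <<'E'
from h import *
go(0,-.046,.373)
s=manip.capture('scene');cv2.imwrite('pics/t6.png',cv2.resize(s['image'][130:330,180:400],None,fx=3,fy=3))
E
```

```text
ee_pos: [0.5832, 0.0347, 0.3753]
ft_force: [0.2, -1.5, -0.5]
grasp_force: 0.4
ee_pos: [0.5718, 0.0594, 0.3746]
ft_force: [0.2, 0.3, -0.1]
finger_gap: -0.0
grasp_force: 0.0
t 20.075 tcp rack [ -0.5 -46.4] 374.6 F [ 0.2  0.3 -0.1] q [ 0.05  0.03  1.35 -0.01  1.79 -0.39]
rot units [-0.23 -0.   -0.03] shift units after rot [0.01 0.01 0.04]
```

View pics/t6.png

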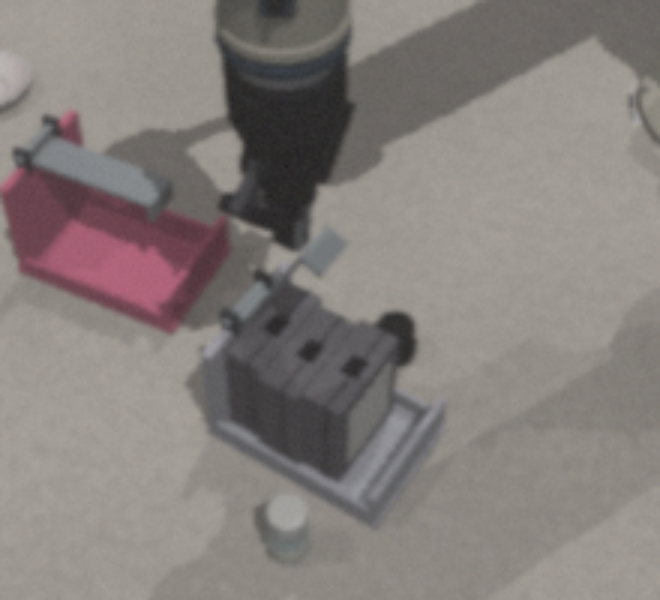

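The keeper is pushed over to roughly 1.1 rad, its bent end at (325,250) and the finger behind it. Next I follow the arc down.

```bash
python3 -m crank '[[[0.2,0,0.15],[-0.1,0,0],0],[[0.18,0,0.15],[-0.1,0,0],0],[[0.165,0,0.17],[0,0,0],0],[[0.15,0,0.19],[0,0,0],0],[[0.13,0,0.2],[0,0,0],0]]' | grep -E 'pos|force'
python3 -m crank '[[[0.11,0,0.21],[0,0,0],0],[[0.085,0,0.22],[0,0,0],0],[[0.06,0,0.23],[0,0,0],0],[[0.04,0,0.235],[0,0,0],0],[[0.015,0,0.24],[0,0,0],0]]'| grep -E 'pos|force|gap'
python3 -m crank '[[[0,0,0.15],[0,0,0],0],[[0,0,0.05],[0,0,0],0],[[0,0,0.05],[0,0,0],0],[[0,0,0],[0,0,0],0],[[0,0,0],[0,0,0],0]]'| grep -E 'pos|force|gap'
python3 - <<'E'
from h import *
go(0,0,.285)
E
```

```text
ee_pos: [0.5575, 0.0898, 0.3396]
ft_force: [0.7, -0.2, 0.9]
grasp_force: 0.2
ee_pos: [0.5524, 0.1005, 0.2942]
ft_force: [0.7, -0.5, 0.3]
finger_gap: 0.0003
grasp_force: 0.2
ee_pos: [0.5525, 0.1004, 0.2854]
ft_force: [-0.5, -0.2, 2.6]
finger_gap: 0.0001
grasp_force: 1.4
t 22.0 tcp rack [-0.8 -1. ] 285.4 F [-0.5 -0.2  2.6] q [ 0.12 -0.    1.54 -0.    1.61 -0.31]
rot units [-0.02  0.   -0.03] shift units after rot [0.03 0.02 0.01]
```

```bash
python3 -m crank '[[[0,0,0.05],[0,0,0],0],[[0,0,0.04],[0,0,0],0],[[0,0,0],[0,0,0],0],[[0,0,0],[0,0,0],0],[[0,0,0],[0,0,0],0]]'| grep -E 'pos|force|gap'
python3 -m crank '[[[0,0,0.04],[0,0,0],0],[[0,0,0.03],[0,0,0],0],[[0,0,0],[0,0,0],0],[[0,0,0],[0,0,0],0],[[0,0,0],[0,0,0],0]]'| grep -E 'pos|force|gap'
```

```text
ee_pos: [0.5522, 0.1004, 0.2851]
ft_force: [-7.7, -0.2, 16.8]
finger_gap: -0.0003
grasp_force: 8.2
ee_pos: [0.5521, 0.1004, 0.2849]
ft_force: [-12.4, -1.0, 26.3]
finger_gap: -0.0002
grasp_force: 13.3
```

It is against the stop, with the tip at 112 mm as expected. Next I retreat and check.

```bash
python3 -m crank '[[[0,0,-0.5],[0,0,0],0],[[0,0,-0.9],[0,0,0],0],[[0,0,-0.9],[0,0,0],0],[[0,0,-0.9],[0,0,0],0],[[0,-0.8,-0.5],[0,0,0],0]]'| grep -E 'pos|force|gap'
python3 -m crank '[[[0,-0.9,0],[0,0,0],0],[[0,-0.9,0],[0,0,0],0],[[0,-0.9,0],[0,0,0],0],[[0,0,0],[0,0,0],0],[[0,0,0],[0,0,0],0]]'| grep -E 'pos|force|gap'
python3 - <<'E'
from h import *
s=manip.capture('scene');cv2.imwrite('pics/t7.png',cv2.resize(s['image'][130:330,180:400],None,fx=3,fy=3))
print([(d['location'],d['score']) for d in manip.place_of('scene','keeper_end')],proj(s,W(P,kend(0))),proj(s,W(P,kend(.1))))
E
```

```text
ee_pos: [0.5243, 0.0876, 0.4278]
ft_force: [0.3, 0.1, -0.7]
finger_gap: -0.0001
grasp_force: 0.0
ee_pos: [0.426, 0.0423, 0.427]
ft_force: [-0.0, 0.3, -0.5]
finger_gap: 0.0002
grasp_force: 0.0
[([232.1, 192.2], 0.68), ([306.1, 255.0], 0.61)] [[308.08759498 254.43377895]] [[308.47950334 251.26277938]]
```

View pics/t7.png

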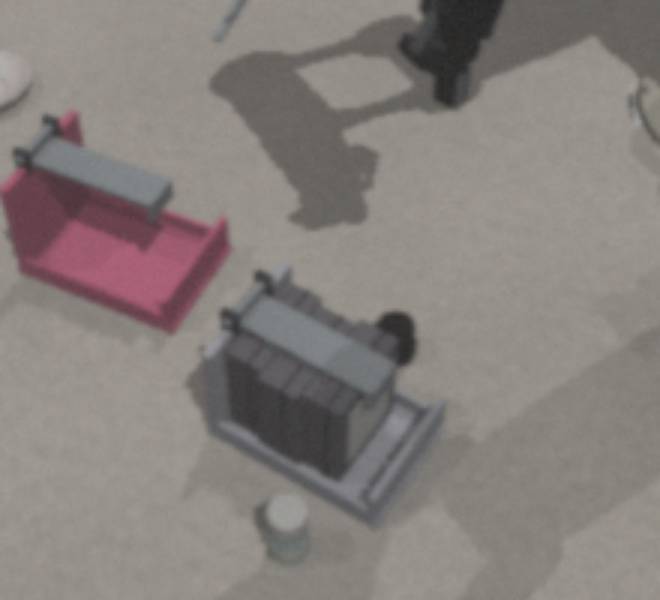

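The keeper lies flat over the three upright boxes, with its bent end at (380,375) in front of the case, and the arm is clear.

```bash
python3 -c "
from bench import manip
print(manip.hand_in())"
```

```text
the job is handed in; nothing more can be done
None
```

The toppled box is back upright against its neighbours, the keeper bar is flat over the row with its bent end in front of that box, the arm is clear, and the job is handed in; no verdict was returned.

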